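# Set out the padlocks by size on the display board

## Robot

A 6-joint arm with a two-finger parallel gripper is mounted at the origin on the work surface. World frame = base frame: x ahead of the robot, y to its left, z up, the work surface at z = 0. Lengths are in m, angles in rad, forces in N, time in s.
With the tool pointing down it reaches from about 0.3 to 0.775 m from the base axis. Payload 14.6 kg.
Tool frame: the origin (TCP) lies at the very end of the fingers, on their centre line; the grasp point (between the pads) lies 19 mm behind it; z points along the fingers, y is the line along which they close (so a half turn about z gives the same grasp; the last joint's range is limited). The gripper opens to 94 mm and grips with 3 to 60 N. Pads are 16 mm wide; open, the fingers measure 119 mm over their backs; the gripper's body (75 mm by 177 mm) begins 78 mm behind the grasp point.
Start: joints at [-1.22, 0.3, 1.521, -0, 1.321, -0.067], TCP at [0.223, -0.503, 0.205] pointing down, gripper open.
Joint ranges: [-3.03, 3.03], [-0.79, 2.21], [0.23, 2.52], [-1.04, 4.18], [0, 3.07], [-2.55, 2.55]. Speed limits (rad/s): [2.22, 2.22, 2.57, 3.14, 3.14, 3.14].

## Interface

Orientations are given as [roll, pitch, yaw] about the fixed x, y, z axes, in that order (R = Rz(yaw) Ry(pitch) Rx(roll)).
In Python, from station import ctrl, cams gives the robot as it stands. The module is installed in compiled form; this text tells all that it offers.
- The arm moves only by the tool arm_command, never from a script. Its argument "plan" is a list that holds one entry, the list of rows, each a list of 7 numbers: the shift along the tool's x, y, z in parts of the range, where 1.0 means 0.8 m, then the turn, a rotation vector about the tool's x, y, z in a scale on which 1.0 is pi rad, then the closure, from -1 (fully open) to 1 (shut). A call has 1 to 12 rows; each row is the pose to reach, as a shift and turn from the pose commanded when the call began, along the tool's axes at that moment; what a row does not reach only later rows make up. A row lasts 1/10 s, in which the tool goes at most 50 mm and 8.59 degrees, less where a joint would pass 70% of its speed; a pose out of reach is approached as far as the arm can. A call with a gripper value outside its range is refused whole. The fingers move at their own pace and stop on an object; "squeeze" is the grip in N (left out, the last holds). Time passes only in rows, so rows that repeat a pose let the fingers close. It gives the time, the measured TCP pose, the force, the opening and the grip force at its end, in the units of the state.
- ctrl.get_obs(): the state, without advancing time (a new reading comes with each control period).
- cams.camera(name): name is "scene" or "top"; returns (picture, depth): 420x560x3 uint8, blue, green, red; 420x560 float32, m along the optical axis (not along the pixel's ray), 0 where there is no reading.
- cams.camera_info(name): a dict with "fx", "fy", "cx", "cy" (pixels), "world_to_cam" (4x4, takes a point from world to camera coordinates). Camera axes: x right, y down, z forward; pixel columns grow to the right and rows downward; lengths in m; the calibration is good to about 2 mm. A picture is of the moment at which its call begins. camera_info takes no time and is no camera call.
- ctrl.hand_in(): hands the job in; it is judged then, once.
The state is a dict: "time_s": time; "qpos": joint angles; "joint_vel": joint speeds; "tau": joint torques, N m; "ee_pos": TCP position; "eef_rot": TCP orientation; "force": force on the tool from outside, world axes, zero at the start; "moment": the same for the moment, N m; "grip_width": finger opening in m; "grip_force": force on a finger pad.
Only numpy, scipy, OpenCV 4.12 (cv2) and the standard library are available. Lean on these libraries where they do the work, as an engineer would, in place of code of your own. Each camera call takes 0.05 s, during which the arm holds its last target. There are 200 camera calls.

## Task

Set the four padlocks out on the display board in order of size, one upright in the middle of each black pad, with its width squarely along the row: the smallest on the pad nearest the service bell, growing pad by pad to the largest on the pad nearest the tub of key blanks. Leave the bell and the tub where they stand.

Things in the scene. Friction and masses are not known exactly. Their poses are not given: they have to be found in the camera images.
- padlock_30: The smallest of four alike loose laminated-steel padlocks with closed shackles, standing upright on the counter, shackle up. Body a block 30 wide (y) x 20 thick (x) x 27 high, with a round-bar shackle (5.6 mm bar) arching in the y-z plane, nearly as wide as the body, up to 50 overall. Origin: centre of the underside; z up, y along its width, x through its thickness. Front and back are alike.
- padlock_42: The second smallest of four alike loose laminated-steel padlocks with closed shackles, standing upright on the counter, shackle up. Body a block 42 wide (y) x 23 thick (x) x 33 high, with a round-bar shackle (7 mm bar) arching in the y-z plane, nearly as wide as the body, up to 62 overall. Origin: centre of the underside; z up, y along its width, x through its thickness. Front and back are alike.
- padlock_54: The second largest of four alike loose laminated-steel padlocks with closed shackles, standing upright on the counter, shackle up. Body a block 54 wide (y) x 27 thick (x) x 40 high, with a round-bar shackle (8.4 mm bar) arching in the y-z plane, nearly as wide as the body, up to 74 overall. Origin: centre of the underside; z up, y along its width, x through its thickness. Front and back are alike.
- padlock_66: The largest of four alike loose laminated-steel padlocks with closed shackles, standing upright on the counter, shackle up. Body a block 66 wide (y) x 31 thick (x) x 46 high, with a round-bar shackle (10 mm bar) arching in the y-z plane, nearly as wide as the body, up to 86 overall. Origin: centre of the underside; z up, y along its width, x through its thickness. Front and back are alike.
- pad_1: Black rubber pad, the end of the row at the board's +y end; one of four alike in a straight row, 85 apart, on a pale pine board (120 x 370 x 12 thick, fixed on the counter, turned as the pads). Fixed; 42 (x) x 74 (y) x 2 thick. Origin: centre of its underside, 12 above the counter; its top is 14 above the counter. y along the row, x across it, z up.
- pad_2: Black rubber pad, second from the +y end; one of four alike in a straight row, 85 apart, on a pale pine board (120 x 370 x 12 thick, fixed on the counter, turned as the pads). Fixed; 42 (x) x 74 (y) x 2 thick. Origin: centre of its underside, 12 above the counter; its top is 14 above the counter. y along the row, x across it, z up.
- pad_3: Black rubber pad, third from the +y end; one of four alike in a straight row, 85 apart, on a pale pine board (120 x 370 x 12 thick, fixed on the counter, turned as the pads). Fixed; 42 (x) x 74 (y) x 2 thick. Origin: centre of its underside, 12 above the counter; its top is 14 above the counter. y along the row, x across it, z up.
- pad_4: Black rubber pad, the end of the row at the board's -y end; one of four alike in a straight row, 85 apart, on a pale pine board (120 x 370 x 12 thick, fixed on the counter, turned as the pads). Fixed; 42 (x) x 74 (y) x 2 thick. Origin: centre of its underside, 12 above the counter; its top is 14 above the counter. y along the row, x across it, z up.
- bell: Counter service bell: steel dome on a black foot, 72 diameter, 52 high, loose, standing on the counter just beyond one end of the board (either end), 230 from the board's middle. It marks the small end of the row. Origin: centre of the underside.
- tub: Open grey plastic tub of key blanks, 90 (x) x 70 (y) x 40 high, loose, standing on the counter just beyond the other end of the board, 230 from its middle. Origin: centre of the underside.
Not all that is in view belongs to the job. What is shaped like the padlock_54 but green is not meant.

How it is judged:
At the end, for the whole second after the job is handed in: Each padlock stands at rest on its pad (smallest nearest the bell, then in growing order to the largest nearest the tub), its middle within 13 mm of the pad's middle, its width within 0.22 rad of the row's direction, upright within 0.1 rad (height (world z) of padlock_30 between 0.01 and 0.018 m and angle between each of padlock_30, padlock_42, padlock_54, padlock_66's own z axis and vertical below 0.1 rad and linear speed of each of padlock_30, padlock_42, padlock_54, padlock_66 below 0.02 m/s and angular speed of each of padlock_30, padlock_42, padlock_54, padlock_66 below 0.2 rad/s and height (world z) of padlock_42 between 0.01 and 0.018 m and height (world z) of padlock_54 between 0.01 and 0.018 m and height (world z) of padlock_66 between 0.01 and 0.018 m and ((y of bell in the frame of pad_2 above 0 m and horizontal distance between padlock_30 and pad_1 below 0.013 m and angle between the y axis of padlock_30 and the y axis of pad_1, either way round below 0.22 rad and horizontal distance between padlock_42 and pad_2 below 0.013 m and angle between the y axis of padlock_42 and the y axis of pad_2, either way round below 0.22 rad and horizontal distance between padlock_54 and pad_3 below 0.013 m and angle between the y axis of padlock_54 and the y axis of pad_3, either way round below 0.22 rad and horizontal distance between padlock_66 and pad_4 below 0.013 m and angle between the y axis of padlock_66 and the y axis of pad_4, either way round below 0.22 rad) or (y of bell in the frame of pad_2 below 0 m and horizontal distance between padlock_30 and pad_4 below 0.013 m and angle between the y axis of padlock_30 and the y axis of pad_4, either way round below 0.22 rad and horizontal distance between padlock_42 and pad_3 below 0.013 m and angle between the y axis of padlock_42 and the y axis of pad_3, either way round below 0.22 rad and horizontal distance between padlock_54 and pad_2 below 0.013 m and angle between the y axis of padlock_54 and the y axis of pad_2, either way round below 0.22 rad and horizontal distance between padlock_66 and pad_1 below 0.013 m and angle between the y axis of padlock_66 and the y axis of pad_1, either way round below 0.22 rad))); the robot touches nothing.
It fails at once if the bell is shifted by more than 20 mm (distance of bell from where it was at the start of the episode above 0.02 m).
It fails at once if the tub is shifted by more than 20 mm (distance of tub from where it was at the start of the episode above 0.02 m).
It also fails if it takes over 104 s, if anything falls off the work surface, if the arm or the gripper's body presses on something with over 40 N, if the wrist force passes 120 N, or if a joint passes its speed limit or range.

## Working session

There is one attempt and no reset: what is moved stays moved. The work goes in short steps, Python scripts to look and compute and a tool call to move; the robot and the scene stay as the last step left them, time stands still between calls to the robot, and variables do not carry over. Pictures are saved under pics/ and viewed, at most 14 in all, crops included, and the job is handed in when it is done.

Besides the shell and the picture viewer there is one more tool, called as a command line: name --argument value ..., lists and objects as JSON in quotes. arm_command: Moves the arm, as the interface text tells. Its arguments: {"type":"object","properties":{"plan":{"type":"array"},"squeeze":{"type":"number"}},"required":["plan"]}

```bash
mkdir -p pics; python3 - <<'E'
from station import ctrl,cams
import cv2,numpy as np
o=ctrl.get_obs()
for k in("time_s","qpos","ee_pos","eef_rot","grip_width","force"):print(k,o[k])
for n in("scene","top"):
    p,d=cams.camera(n);cv2.imwrite(f"pics/{n}0.png",p);np.save(f"{n}0.npy",d);i=cams.camera_info(n);print(n,i)
E
```

```text
time_s 0.0
qpos [-1.21959926e+00  3.00475441e-01  1.52160701e+00  1.31473000e-05
  1.32069396e+00 -6.66019632e-02]
ee_pos [ 0.22306799 -0.5024353   0.20487298]
eef_rot [-3.14041237e+00 -9.14885963e-05  4.17795712e-01]
grip_width 0.09420879374703812
force [ 0.12287024  0.06611562 -0.44941122]
scene {'fx': 512.6070686269246, 'fy': 512.6070686269246, 'cx': 287.2314246768521, 'cy': 214.44295941606765, 'world_to_cam': array([[-0.45450367,  0.89065822, -0.01242348,  0.24631268],
       [ 0.61807723,  0.30530078, -0.72441146, -0.29143151],
       [-0.64141013, -0.33692634, -0.6892559 ,  1.42372878],
       [ 0.        ,  0.        ,  0.        ,  1.        ]])}
top {'fx': 513.4709018062466, 'fy': 513.4709018062466, 'cx': 280.6029901704394, 'cy': 212.61226075801503, 'world_to_cam': array([[ 0.02213681, -0.99975098, -0.00281685, -0.01965142],
       [-0.97757852, -0.02105554, -0.2095159 ,  0.51086498],
       [ 0.20940441,  0.0073917 , -0.97780118,  1.00370603],
       [ 0.        ,  0.        ,  0.        ,  1.        ]])}
```

View pics/scene0.png

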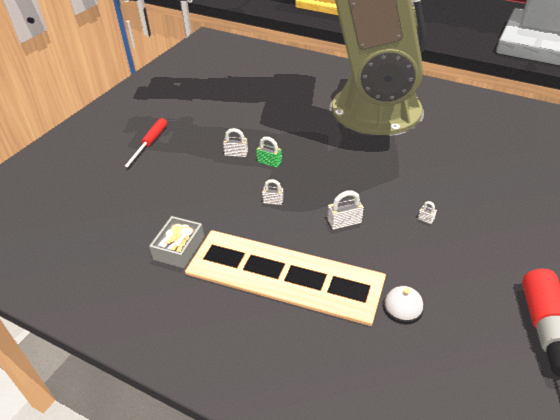

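View pics/top0.png

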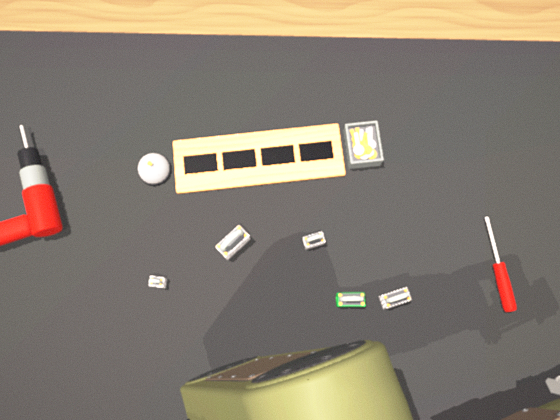

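Top view: the bell is at (153,168), the board's +y end, and the tub at (364,145), the −y end. The padlocks are 30 at (158,282), 42 at (314,240), 66 at (234,242) and steel 54 at (396,298), with the green decoy beside it at (351,300). So 30→pad_1, 42→pad_2, 54→pad_3 and 66→pad_4.

```bash
cat > h.py <<'E'
from station import ctrl,cams
import cv2,numpy as np
def ray(n,uv,z):
    i=cams.camera_info(n);M=np.linalg.inv(i["world_to_cam"])
    uv=np.atleast_2d(uv).astype(float)
    r=np.c_[(uv[:,0]-i["cx"])/i["fx"],(uv[:,1]-i["cy"])/i["fy"],np.ones(len(uv))]@M[:3,:3].T
    c=M[:3,3];return c+r*((z-c[2])/r[:,2])[:,None]
def cloud(n,d):
    i=cams.camera_info(n);M=np.linalg.inv(i["world_to_cam"])
    v,u=np.mgrid[:d.shape[0],:d.shape[1]]
    P=np.stack([(u-i["cx"])/i["fx"]*d,(v-i["cy"])/i["fy"]*d,d],-1)
    return P@M[:3,:3].T+M[:3,3]
def rect(xy):
    r=cv2.minAreaRect((xy*1000).astype(np.float32));b=cv2.boxPoints(r)
    e=[b[1]-b[0],b[2]-b[1]];L=[np.linalg.norm(x) for x in e];k=int(np.argmax(L))
    a=np.arctan2(-e[k][0],e[k][1]);a=(a+np.pi/2)%np.pi-np.pi/2   # yaw of width(y) axis
    return np.round(r[0],1),np.round([max(L),min(L)],1),round(float(a),3)
E
python3 - <<'E'
from h import *
p=cv2.imread("pics/top0.png");C=cloud("top",np.load("top0.npy"))
S=cloud("scene",np.load("scene0.npy")).reshape(-1,3)
for n,(u,v),H in(("30",(158,282),27),("42",(314,240),33),("54",(396,298),40),("66",(234,242),46),("green",(351,300),40)):
    w=C[v-25:v+25,u-23:u+23].reshape(-1,3);q=w[np.isfinite(w).all(1)]
    body=q[(q[:,2]>H/1000-.006)]
    c=np.median(body,0)
    k=np.hypot(*(body-c)[:,:2].T)<.045; body=body[k]
    print(n,"top",rect(body[:,:2]),len(body),"zmax",q[:,2].max().round(4))
    s=S[(np.hypot(*(S-c)[:,:2].T)<.05)&(S[:,2]>.01)&(S[:,2]<.1)]
    print("   scene all",rect(s[:,:2]),s[:,2].max().round(4))
    sh=np.r_[s[s[:,2]>H/1000+.006],q[q[:,2]>H/1000+.006]]
    if len(sh)>4:print("   shackle",rect(sh[:,:2]))
g=p.max(2)
m=(g<25).astype(np.uint8)[120:195,170:350]
for c in cv2.findContours(m,0,2)[0]:
    if cv2.contourArea(c)>200:
        P=ray("top",c[:,0]+[170,120],.014);print("pad",rect(P[:,:2]))
for n,(u,v) in(("bell",(153,168)),("tub",(364,145))):
    w=C[v-30:v+30,u-25:u+25].reshape(-1,3);q=w[w[:,2]>.02];print(n,rect(q[:,:2]),q[:,2].max())
E
```

```text
30 top (array([367.6, 244.8]), array([29.8, 20.2], dtype=float32), -0.075) 144 zmax 1.0884
   scene all (array([366.8, 246.6]), array([30.9, 23.8], dtype=float32), -0.186) 0.052
   shackle (array([332.9, 119.8]), array([285.4,  11.4], dtype=float32), -0.267)
42 top (array([461.3, -78.3]), array([41.8, 23.4], dtype=float32), 0.305) 222 zmax 1.0884
   scene all (array([460.3, -77.4]), array([42.4, 28. ], dtype=float32), 0.371) 0.0631
   shackle (array([384.1, -43. ]), array([194.3,  28.1], dtype=float32), 1.152)
54 top (array([ 345.1, -245.2]), array([55.1, 26.9], dtype=float32), 0.337) 365 zmax 1.0884
   scene all (array([ 345.5, -244.1]), array([56.1, 32.7], dtype=float32), 0.353) 0.0754
   shackle (array([ 317.5, -141.2]), array([255.5,  12.6], dtype=float32), 0.269)
66 top (array([452.4,  90.6]), array([66.1, 31.6], dtype=float32), 0.774) 485 zmax 1.0884
   scene all (array([452. ,  92.2]), array([67.5, 35. ], dtype=float32), 0.768) 0.0875
   shackle (array([371.3,  53.2]), array([206.9,  56.6], dtype=float32), -1.133)
green top (array([ 340.4, -153.9]), array([54.4, 26.2], dtype=float32), 0.022) 364 zmax 1.0884
   scene all (array([ 341.1, -151.8]), array([56.1, 34. ], dtype=float32), 0.043) 0.0753
   shackle (array([322.4, -93.7]), array([167.1,  18.1], dtype=float32), 0.292)
bell (array([473.5, 127.8]), array([462.9,  62.6], dtype=float32), -0.772) 1.0884039257055451
tub (array([ 500.5, -131.1]), array([469.7,  99.4], dtype=float32), 1.281) 1.0884039257055451
```

```bash
cat > pads.py <<'E'
from h import *
p=cv2.imread("pics/top0.png");d=np.load("top0.npy");C=cloud("top",d)
hsv=cv2.cvtColor(p,cv2.COLOR_BGR2HSV)
pine=((hsv[...,1]>40)&(p[...,2]>150)).astype(np.uint8);pine[:110]=0;pine[210:]=0;pine[:,:168]=0;pine[:,352:]=0
cs,h=cv2.findContours(pine,cv2.RETR_CCOMP,cv2.CHAIN_APPROX_NONE)
for c,k in zip(cs,h[0]):
    if cv2.contourArea(c)>300:
        P=ray("top",c[:,0],.014 if k[3]>=0 else .012);print("pad" if k[3]>=0 else "board",rect(P[:,:2]))
for n,(u,v),r in(("bell",(153,168),20),("tub",(364,145),30)):
    q=C[v-30:v+30,u-r:u+r].reshape(-1,3);q=q[(q[:,2]>.02)&(q[:,2]<.1)];print(n,rect(q[:,:2]))
E
python3 pads.py
```

```text
board (array([637.9,  85.6]), array([78.9, 46.7], dtype=float32), 0.133)
pad (array([637.8,  85.9]), array([74.2, 42.7], dtype=float32), 0.133)
board (array([642.8,  44.1]), array([373.4, 125.4], dtype=float32), 0.133)
pad (array([626.6, 170.2]), array([73.9, 42.9], dtype=float32), 0.131)
pad (array([649.,   2.]), array([73.5, 42.7], dtype=float32), 0.125)
pad (array([660.4, -82.2]), array([74. , 42.9], dtype=float32), 0.136)
pad (array([640. ,  44.5]), array([369.4, 114.2], dtype=float32), 0.139)
bell (array([613.1, 271.8]), array([62.7, 62.3], dtype=float32), 1.344)
tub (array([ 674.2, -183.4]), array([92., 71.], dtype=float32), -1.442)
```

```bash
cat > go.py <<'E'
import sys;from h import *
from scipy.spatial.transform import Rotation as R
o=ctrl.get_obs();p=np.array(o["ee_pos"])*1000;r=R.from_euler("xyz",o["eef_rot"])
print("t",round(o["time_s"],2),"tcp",p.round(1),np.round(o["eef_rot"],3),"w",round(o["grip_width"]*1000,1),"gf",np.round(o["grip_force"],1))
for a in sys.argv[1:]:
    x,y,z,w=map(float,a.split(","))
    t=R.from_euler("xyz",[np.pi,0,w])
    print(a,"->",r.inv().apply(np.array([x,y,z])-p).round(1),(r.inv()*t).as_rotvec().round(3))
E
python3 go.py 345,-245,120,1.908 345,-245,10,1.908
```

```text
t 0.1 tcp [ 223.1 -502.5  204.9] [-3.141 -0.     0.418] w 93.9 gf 0.0
345,-245,120,1.908 -> [ 215.9 -185.8   85.1] [-1.00e-03 -1.00e-03 -1.49e+00]
345,-245,10,1.908 -> [ 215.9 -185.6  195.1] [-1.00e-03 -1.00e-03 -1.49e+00]
```

Careful with the scale: shifts go in shares of 0.8 m and turns go in shares of pi rad. That gives: 216 mm / 800 = 0.27, -186 mm / 800 = -0.2325, -1.49 rad / 3.1416 = -0.4743.

arm_command --plan '[[[0.27, -0.2325, 0.1063, 0, 0, -0.4743, -1], [0.27, -0.2325, 0.1063, 0, 0, -0.4743, -1], [0.27, -0.2325, 0.1063, 0, 0, -0.4743, -1], [0.27, -0.2325, 0.1063, 0, 0, -0.4743, -1], [0.27, -0.2325, 0.1063, 0, 0, -0.4743, -1], [0.27, -0.2325, 0.1063, 0, 0, -0.4743, -1], [0.27, -0.2325, 0.1063, 0, 0, -0.4743, -1], [0.27, -0.2325, 0.1063, 0, 0, -0.4743, -1], [0.27, -0.2325, 0.1063, 0, 0, -0.4743, -1], [0.27, -0.2325, 0.1063, 0, 0, -0.4743, -1], [0.27, -0.2325, 0.1063, 0, 0, -0.4743, -1], [0.27, -0.2325, 0.1063, 0, 0, -0.4743, -1]]]' --squeeze 40

```text
time_s: 1.3
ee_pos: [0.345, -0.245, 0.1204]
eef_rot: [-3.142, -0.0, 1.903]
force: [-0.4, 0.7, 0.0]
grip_width: 0.0941
grip_force: 0.0
```

```bash
python3 go.py 345,-245,120,1.908 345,-245,10,1.908
```

```text
t 1.3 tcp [ 345.  -245.   120.4] [-3.142 -0.     1.903] w 94.1 gf 0.0
345,-245,120,1.908 -> [ 0.  -0.   0.4] [-0.    -0.    -0.005]
345,-245,10,1.908 -> [ -0.   -0.  110.4] [-0.    -0.    -0.005]
```

Scaled: 110 mm / 800 = 0.1375, 80 mm / 800 = 0.1.

arm_command --plan '[[[0, 0, 0.05, 0, 0, 0, -1], [0, 0, 0.1, 0, 0, 0, -1], [0, 0, 0.1375, 0, 0, 0, -1], [0, 0, 0.1375, 0, 0, 0, -1], [0, 0, 0.1375, 0, 0, 0, 1], [0, 0, 0.1375, 0, 0, 0, 1], [0, 0, 0.1375, 0, 0, 0, 1], [0, 0, 0.1375, 0, 0, 0, 1], [0, 0, 0.1375, 0, 0, 0, 1], [0, 0, 0.1375, 0, 0, 0, 1], [0, 0, 0.1375, 0, 0, 0, 1], [0, 0, 0.1375, 0, 0, 0, 1]]]' --squeeze 40

```text
time_s: 2.5
ee_pos: [0.3451, -0.245, 0.0105]
eef_rot: [3.142, 0.0, 1.908]
force: [-0.1, -0.2, -0.3]
grip_width: 0.0338
grip_force: 0.0
```

Still closing; wait a bit more.

Scaled: -110 mm / 800 = -0.1375, -75 mm / 800 = -0.0938.

arm_command --plan '[[[0, 0, 0, 0, 0, 0, 1], [0, 0, 0, 0, 0, 0, 1], [0, 0, 0, 0, 0, 0, 1], [0, 0, 0, 0, 0, 0, 1], [0, 0, -0.025, 0, 0, 0, 1], [0, 0, -0.0563, 0, 0, 0, 1], [0, 0, -0.0938, 0, 0, 0, 1], [0, 0, -0.1375, 0, 0, 0, 1]]]'

```text
time_s: 3.3
ee_pos: [0.3444, -0.2445, 0.1209]
eef_rot: [-3.14, -0.002, 1.908]
force: [-0.6, 0.0, -3.6]
grip_width: 0.0265
grip_force: 40.0
```

```bash
python3 go.py 649,2,120,1.704
```

```text
t 3.3 tcp [ 344.4 -244.5  120.9] [-3.140e+00 -2.000e-03  1.908e+00] w 26.5 gf 40.0
649,2,120,1.704 -> [132.  369.    0.7] [-0.001 -0.002  0.204]
```

Scaled: 369 mm / 800 = 0.4613, 351 mm / 800 = 0.4388, 0.204 rad / 3.1416 = 0.0649.

arm_command --plan '[[[0.0088, 0.0225, 0, 0, 0, 0.0032, 1], [0.025, 0.0688, 0, 0, 0, 0.0095, 1], [0.045, 0.125, 0, 0, 0, 0.0159, 1], [0.0638, 0.18, 0, 0, 0, 0.0255, 1], [0.0838, 0.235, 0, 0, 0, 0.0318, 1], [0.1038, 0.29, 0, 0, 0, 0.0414, 1], [0.1238, 0.3463, 0, 0, 0, 0.0477, 1], [0.1425, 0.3963, 0, 0, 0, 0.0541, 1], [0.1563, 0.4388, 0, 0, 0, 0.0605, 1], [0.165, 0.4613, 0, 0, 0, 0.0649, 1], [0.165, 0.4613, 0, 0, 0, 0.0649, 1], [0.165, 0.4613, 0, 0, 0, 0.0649, 1]]]'

```text
time_s: 4.5
ee_pos: [0.6491, 0.0015, 0.1195]
eef_rot: [-3.14, -0.0, 1.704]
force: [0.1, -0.1, -2.0]
grip_width: 0.0268
grip_force: 40.0
```

```bash
python3 go.py 649,2,120,1.704 649,2,25,1.704; python3 - <<'E'
from h import *
p,d=cams.camera("scene");cv2.imwrite("pics/s1.png",cv2.resize(p[150:350,150:450],None,fx=2,fy=2))
S=cloud("scene",d)[100:350,150:450].reshape(-1,3)
s=S[(abs(S[:,0]-.649)<.05)&(abs(S[:,1]-.002)<.06)&(S[:,2]>.03)&(S[:,2]<.145)]
print("held low",np.percentile(s[:,2],[0,1,5,20]).round(4),rect(s[s[:,2]<.14][:,:2]))
E
```

```text
t 4.5 tcp [649.1   1.5 119.5] [-3.14  -0.     1.704] w 26.8 gf 40.0
649,2,120,1.704 -> [ 0.5 -0.  -0.5] [-0.002 -0.     0.   ]
649,2,25,1.704 -> [ 0.5  0.1 94.5] [-0.002 -0.     0.   ]
held low [0.1091 0.1098 0.1118 0.117 ] (array([659. ,   8.7]), array([59.4, 30.2], dtype=float32), 0.54)
```

View pics/s1.png

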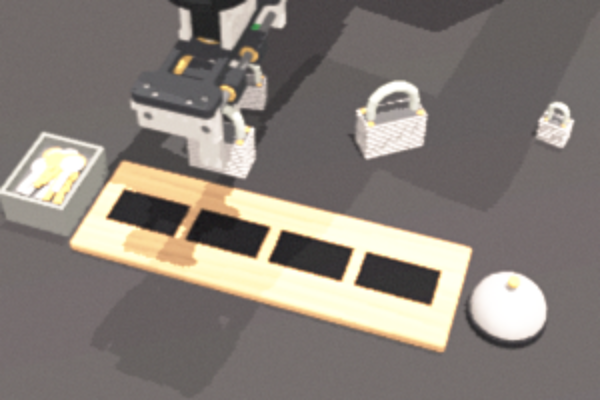

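The crop shows the 54 held upright at (240,155), above the row. Lower and release.

Scaled: 94.5 mm / 800 = 0.1181, 94 mm / 800 = 0.1175.

arm_command --plan '[[[0, 0, 0.0375, 0, 0, 0, 1], [0, 0, 0.075, 0, 0, 0, 1], [0, 0, 0.1, 0, 0, 0, 1], [0, 0, 0.1125, 0, 0, 0, 1], [0, 0, 0.1175, 0, 0, 0, 1], [0, 0, 0.1181, 0, 0, 0, 1], [0, 0, 0.1181, 0, 0, 0, 1], [0, 0, 0.1181, 0, 0, 0, -1], [0, 0, 0.1181, 0, 0, 0, -1], [0, 0, 0.1181, 0, 0, 0, -1], [0, 0, 0.1181, 0, 0, 0, -1], [0, 0, 0.1181, 0, 0, 0, -1]]]'

```text
time_s: 5.75
ee_pos: [0.6498, 0.0015, 0.0261]
eef_rot: [3.141, 0.0, 1.704]
force: [-0.2, 0.6, -0.2]
grip_width: 0.0634
grip_force: 0.0
```

```bash
python3 go.py 649,2,130,1.704 461.3,-78.3,130,1.876
```

```text
t 5.75 tcp [649.8   1.5  26.1] [3.141 0.    1.704] w 63.4 gf 0.0
649,2,130,1.704 -> [   0.5   -0.7 -103.9] [ 0.  0. -0.]
461.3,-78.3,130,1.876 -> [ -54.2 -197.4 -104. ] [ 0.     0.    -0.172]
```

Scaled: -197 mm / 800 = -0.2463, -104 mm / 800 = -0.13, -0.172 rad / 3.1416 = -0.0547.

arm_command --plan '[[[0, 0, -0.0313, 0, 0, 0, -1], [0, 0, -0.0813, 0, 0, 0, -1], [0, 0, -0.13, 0, 0, 0, -1], [-0.0675, -0.2463, -0.13, 0, 0, -0.0547, -1], [-0.0675, -0.2463, -0.13, 0, 0, -0.0547, -1], [-0.0675, -0.2463, -0.13, 0, 0, -0.0547, -1], [-0.0675, -0.2463, -0.13, 0, 0, -0.0547, -1], [-0.0675, -0.2463, -0.13, 0, 0, -0.0547, -1], [-0.0675, -0.2463, -0.13, 0, 0, -0.0547, -1], [-0.0675, -0.2463, -0.13, 0, 0, -0.0547, -1]]]'

```text
time_s: 6.75
ee_pos: [0.4627, -0.078, 0.1303]
eef_rot: [3.141, 0.001, 1.876]
force: [0.8, 0.6, 1.3]
grip_width: 0.0941
grip_force: 0.0
```

```bash
python3 go.py 461.3,-78.3,8,1.876
```

```text
t 6.75 tcp [462.7 -78.  130.3] [3.141e+00 1.000e-03 1.876e+00] w 94.1 gf 0.0
461.3,-78.3,8,1.876 -> [  0.2  -1.5 122.3] [ 0.001  0.001 -0.   ]
```

Scaled: 122 mm / 800 = 0.1525, 80 mm / 800 = 0.1.

arm_command --plan '[[[0, 0, 0.05, 0, 0, 0, -1], [0, 0, 0.1, 0, 0, 0, -1], [0, 0, 0.1525, 0, 0, 0, -1], [0, 0, 0.1525, 0, 0, 0, -1], [0, 0, 0.1525, 0, 0, 0, 1], [0, 0, 0.1525, 0, 0, 0, 1], [0, 0, 0.1525, 0, 0, 0, 1], [0, 0, 0.1525, 0, 0, 0, 1], [0, 0, 0.1525, 0, 0, 0, 1], [0, 0, 0.1525, 0, 0, 0, 1], [0, 0, 0.1525, 0, 0, 0, 1], [0, 0, 0.1525, 0, 0, 0, 1]]]'

```text
time_s: 7.95
ee_pos: [0.4616, -0.0781, 0.008]
eef_rot: [-3.142, -0.0, 1.876]
force: [-0.6, 0.1, 0.4]
grip_width: 0.0335
grip_force: 0.0
```

Scaled: -112 mm / 800 = -0.14, -75 mm / 800 = -0.0938.

arm_command --plan '[[[0, 0, 0, 0, 0, 0, 1], [0, 0, 0, 0, 0, 0, 1], [0, 0, 0, 0, 0, 0, 1], [0, 0, 0, 0, 0, 0, 1], [0, 0, 0, 0, 0, 0, 1], [0, 0, -0.025, 0, 0, 0, 1], [0, 0, -0.0563, 0, 0, 0, 1], [0, 0, -0.0938, 0, 0, 0, 1], [0, 0, -0.14, 0, 0, 0, 1], [0, 0, -0.14, 0, 0, 0, 1]]]'

```text
time_s: 8.95
ee_pos: [0.4634, -0.0785, 0.1239]
eef_rot: [3.136, 0.003, 1.876]
force: [0.3, -0.4, -2.4]
grip_width: 0.0225
grip_force: 40.0
```

```bash
python3 go.py 637.8,85.9,120,1.704
```

```text
t 8.95 tcp [463.4 -78.5 123.9] [3.136e+00 3.000e-03 1.876e+00] w 22.5 gf 40.0
637.8,85.9,120,1.704 -> [104.5 215.7   4.8] [0.006 0.003 0.172]
```

Scaled: 217 mm / 800 = 0.2713, 103.6 mm / 800 = 0.1295, 0.172 rad / 3.1416 = 0.0547.

arm_command --plan '[[[0.0063, 0.0138, 0, 0, 0, 0.0032, 1], [0.0225, 0.0463, 0, 0, 0, 0.0095, 1], [0.0388, 0.0813, 0, 0, 0, 0.0159, 1], [0.0575, 0.12, 0, 0, 0, 0.0255, 1], [0.075, 0.1575, 0, 0, 0, 0.0318, 1], [0.0938, 0.1963, 0, 0, 0, 0.0382, 1], [0.11, 0.2313, 0, 0, 0, 0.0477, 1], [0.1225, 0.2588, 0, 0, 0, 0.0509, 1], [0.1295, 0.2713, 0, 0, 0, 0.0547, 1], [0.1295, 0.2713, 0, 0, 0, 0.0547, 1], [0.1295, 0.2713, 0, 0, 0, 0.0547, 1], [0.1295, 0.2713, 0, 0, 0, 0.0547, 1]]]'

```text
time_s: 10.15
ee_pos: [0.6369, 0.085, 0.12]
eef_rot: [-3.141, 0.0, 1.703]
force: [0.0, -0.5, -1.4]
grip_width: 0.0227
grip_force: 40.0
```

```bash
python3 go.py 637.8,85.9,22.5,1.704
```

```text
t 10.15 tcp [636.9  85.  120. ] [-3.141  0.     1.703] w 22.7 gf 40.0
637.8,85.9,22.5,1.704 -> [ 0.8  1.  97.5] [-0.     0.    -0.001]
```

Scaled: 97.5 mm / 800 = 0.1219, 97 mm / 800 = 0.1213.

arm_command --plan '[[[0.0013, 0.0013, 0.0375, 0, 0, 0, 1], [0.0013, 0.0013, 0.075, 0, 0, 0, 1], [0.0013, 0.0013, 0.1025, 0, 0, 0, 1], [0.0013, 0.0013, 0.115, 0, 0, 0, 1], [0.0013, 0.0013, 0.1213, 0, 0, 0, 1], [0.0013, 0.0013, 0.1219, 0, 0, 0, 1], [0.0013, 0.0013, 0.1219, 0, 0, 0, 1], [0.0013, 0.0013, 0.1219, 0, 0, 0, -1], [0.0013, 0.0013, 0.1219, 0, 0, 0, -1], [0.0013, 0.0013, 0.1219, 0, 0, 0, -1], [0.0013, 0.0013, 0.1219, 0, 0, 0, -1], [0.0013, 0.0013, 0.1219, 0, 0, 0, -1]]]'

```text
time_s: 11.35
ee_pos: [0.6384, 0.087, 0.0226]
eef_rot: [3.141, -0.0, 1.704]
force: [0.4, 0.8, 0.5]
grip_width: 0.0594
grip_force: 0.0
```

```bash
python3 go.py 637.8,85.9,130,1.704 367.6,244.8,130,1.496
```

```text
t 11.35 tcp [638.4  87.   22.6] [ 3.141 -0.     1.704] w 59.4 gf 0.0
637.8,85.9,130,1.704 -> [  -1.    -0.7 -107.4] [ 0. -0. -0.]
367.6,244.8,130,1.496 -> [ 192.3 -247.5 -107.5] [ 0.    -0.     0.208]
```

Scaled: -247 mm / 800 = -0.3088, 192 mm / 800 = 0.24, 0.208 rad / 3.1416 = 0.0662.

arm_command --plan '[[[0, 0, -0.0313, 0, 0, 0, -1], [0, 0, -0.0813, 0, 0, 0, -1], [0, 0, -0.1338, 0, 0, 0, -1], [0.24, -0.3088, -0.1338, 0, 0, 0.0662, -1], [0.24, -0.3088, -0.1338, 0, 0, 0.0662, -1], [0.24, -0.3088, -0.1338, 0, 0, 0.0662, -1], [0.24, -0.3088, -0.1338, 0, 0, 0.0662, -1], [0.24, -0.3088, -0.1338, 0, 0, 0.0662, -1], [0.24, -0.3088, -0.1338, 0, 0, 0.0662, -1], [0.24, -0.3088, -0.1338, 0, 0, 0.0662, -1], [0.24, -0.3088, -0.1338, 0, 0, 0.0662, -1], [0.24, -0.3088, -0.1338, 0, 0, 0.0662, -1]]]'

```text
time_s: 12.55
ee_pos: [0.3689, 0.2444, 0.1297]
eef_rot: [3.141, -0.0, 1.496]
force: [-0.5, -0.3, 0.6]
grip_width: 0.0937
grip_force: 0.0
```

```bash
python3 go.py 367.6,244.8,4,1.496
```

```text
t 12.55 tcp [368.9 244.4 129.7] [ 3.141 -0.     1.496] w 93.7 gf 0.0
367.6,244.8,4,1.496 -> [  0.2  -1.4 125.7] [ 0.001 -0.    -0.   ]
```

arm_command --plan '[[[0, -0.0006, 0.05, 0, 0, 0, -1], [0, -0.0006, 0.1, 0, 0, 0, -1], [0, -0.0006, 0.1438, 0, 0, 0, -1], [0, -0.0006, 0.1575, 0, 0, 0, -1], [0, -0.0006, 0.1575, 0, 0, 0, 1], [0, -0.0006, 0.1575, 0, 0, 0, 1], [0, -0.0006, 0.1575, 0, 0, 0, 1], [0, -0.0006, 0.1575, 0, 0, 0, 1], [0, -0.0006, 0.1575, 0, 0, 0, 1], [0, -0.0006, 0.1575, 0, 0, 0, 1], [0, -0.0006, 0.1575, 0, 0, 0, 1], [0, -0.0006, 0.1575, 0, 0, 0, 1]]]' --squeeze 30

```text
time_s: 13.75
ee_pos: [0.3675, 0.2446, 0.0035]
eef_rot: [3.142, -0.0, 1.496]
force: [-0.5, -0.0, 0.9]
grip_width: 0.0335
grip_force: 0.0
```

arm_command --plan '[[[0, 0, 0, 0, 0, 0, 1], [0, 0, 0, 0, 0, 0, 1], [0, 0, 0, 0, 0, 0, 1], [0, 0, 0, 0, 0, 0, 1], [0, 0, 0, 0, 0, 0, 1], [0, 0, -0.025, 0, 0, 0, 1], [0, 0, -0.0563, 0, 0, 0, 1], [0, 0, -0.0938, 0, 0, 0, 1], [0, 0, -0.1313, 0, 0, 0, 1], [0, 0, -0.145, 0, 0, 0, 1], [0, 0, -0.145, 0, 0, 0, 1], [0, 0, -0.145, 0, 0, 0, 1]]]'

```text
time_s: 14.95
ee_pos: [0.3671, 0.2443, 0.1182]
eef_rot: [-3.14, 0.001, 1.496]
force: [0.4, -0.2, 0.1]
grip_width: 0.0196
grip_force: 29.9
```

```bash
python3 go.py 626.6,170.2,120,1.704
```

```text
t 14.95 tcp [367.1 244.3 118.2] [-3.140e+00  1.000e-03  1.496e+00] w 19.6 gf 29.9
626.6,170.2,120,1.704 -> [-54.5 264.3  -2. ] [-0.001  0.001 -0.208]
```

Scaled: 264 mm / 800 = 0.33, -54.5 mm / 800 = -0.0681, -0.208 rad / 3.1416 = -0.0662.

arm_command --plan '[[[-0.0038, 0.0163, -0.0013, 0, 0, -0.0032, 1], [-0.01, 0.05, -0.0013, 0, 0, -0.0095, 1], [-0.0188, 0.0925, -0.0013, 0, 0, -0.0191, 1], [-0.0275, 0.135, -0.0013, 0, 0, -0.0255, 1], [-0.0375, 0.1788, -0.0013, 0, 0, -0.035, 1], [-0.0463, 0.2225, -0.0013, 0, 0, -0.0446, 1], [-0.055, 0.265, -0.0013, 0, 0, -0.0541, 1], [-0.0625, 0.3038, -0.0013, 0, 0, -0.0605, 1], [-0.0681, 0.33, -0.0013, 0, 0, -0.0662, 1], [-0.0681, 0.33, -0.0013, 0, 0, -0.0662, 1], [-0.0681, 0.33, -0.0013, 0, 0, -0.0662, 1], [-0.0681, 0.33, -0.0013, 0, 0, -0.0662, 1]]]'

```text
time_s: 16.15
ee_pos: [0.6257, 0.1708, 0.1194]
eef_rot: [-3.14, 0.0, 1.704]
force: [0.1, -0.4, -0.5]
grip_width: 0.0199
grip_force: 29.9
```

```bash
python3 go.py 626.6,170.2,18.5,1.704
```

```text
t 16.15 tcp [625.7 170.8 119.4] [-3.14   0.     1.704] w 19.9 gf 29.9
626.6,170.2,18.5,1.704 -> [ -0.7   0.9 100.9] [-0.002  0.     0.   ]
```

Scaled: 101 mm / 800 = 0.1263, 100 mm / 800 = 0.125.

arm_command --plan '[[[-0.0006, 0.0013, 0.0375, 0, 0, 0, 1], [-0.0006, 0.0013, 0.075, 0, 0, 0, 1], [-0.0006, 0.0013, 0.1063, 0, 0, 0, 1], [-0.0006, 0.0013, 0.12, 0, 0, 0, 1], [-0.0006, 0.0013, 0.125, 0, 0, 0, 1], [-0.0006, 0.0013, 0.1263, 0, 0, 0, 1], [-0.0006, 0.0013, 0.1263, 0, 0, 0, 1], [-0.0006, 0.0013, 0.1263, 0, 0, 0, -1], [-0.0006, 0.0013, 0.1263, 0, 0, 0, -1], [-0.0006, 0.0013, 0.1263, 0, 0, 0, -1], [-0.0006, 0.0013, 0.1263, 0, 0, 0, -1], [-0.0006, 0.0013, 0.1263, 0, 0, 0, -1]]]'

```text
time_s: 17.35
ee_pos: [0.6278, 0.1701, 0.0195]
eef_rot: [3.142, -0.0, 1.704]
force: [0.4, -0.6, 0.8]
grip_width: 0.0566
grip_force: 0.0
```

```bash
python3 go.py 626.6,170.2,130,1.704 452.4,90.9,130,2.345
```

```text
t 17.35 tcp [627.8 170.1  19.5] [ 3.142 -0.     1.704] w 56.6 gf 0.0
626.6,170.2,130,1.704 -> [   0.3   -1.2 -110.5] [ 0. -0. -0.]
452.4,90.9,130,2.345 -> [ -55.2 -184.4 -110.5] [ 0.    -0.    -0.641]
```

Scaled: -184 mm / 800 = -0.23, -110 mm / 800 = -0.1375, -0.641 rad / 3.1416 = -0.204.

arm_command --plan '[[[0, 0, -0.0313, 0, 0, 0, -1], [0, 0, -0.0813, 0, 0, 0, -1], [0, 0, -0.1375, 0, 0, 0, -1], [-0.0688, -0.23, -0.1375, 0, 0, -0.204, -1], [-0.0688, -0.23, -0.1375, 0, 0, -0.204, -1], [-0.0688, -0.23, -0.1375, 0, 0, -0.204, -1], [-0.0688, -0.23, -0.1375, 0, 0, -0.204, -1], [-0.0688, -0.23, -0.1375, 0, 0, -0.204, -1], [-0.0688, -0.23, -0.1375, 0, 0, -0.204, -1], [-0.0688, -0.23, -0.1375, 0, 0, -0.204, -1], [-0.0688, -0.23, -0.1375, 0, 0, -0.204, -1], [-0.0688, -0.23, -0.1375, 0, 0, -0.204, -1]]]'

```text
time_s: 18.55
ee_pos: [0.453, 0.0914, 0.1292]
eef_rot: [-3.141, -0.0, 2.344]
force: [0.5, -0.3, 0.1]
grip_width: 0.0937
grip_force: 0.0
```

```bash
python3 go.py 452.4,90.9,14,2.345
```

```text
t 18.55 tcp [453.   91.4 129.2] [-3.141 -0.     2.344] w 93.7 gf 0.0
452.4,90.9,14,2.345 -> [ 1.000e-01 -7.000e-01  1.152e+02] [-0.    -0.    -0.001]
```

Scaled: 115 mm / 800 = 0.1438, 80 mm / 800 = 0.1.

arm_command --plan '[[[0, -0.0006, 0.05, 0, 0, 0, -1], [0, -0.0006, 0.1, 0, 0, 0, -1], [0, -0.0006, 0.1438, 0, 0, 0, -1], [0, -0.0006, 0.1438, 0, 0, 0, -1], [0, -0.0006, 0.1438, 0, 0, 0, 1], [0, -0.0006, 0.1438, 0, 0, 0, 1], [0, -0.0006, 0.1438, 0, 0, 0, 1], [0, -0.0006, 0.1438, 0, 0, 0, 1], [0, -0.0006, 0.1438, 0, 0, 0, 1], [0, -0.0006, 0.1438, 0, 0, 0, 1], [0, -0.0006, 0.1438, 0, 0, 0, 1], [0, -0.0006, 0.1438, 0, 0, 0, 1]]]' --squeeze 50

```text
time_s: 19.75
ee_pos: [0.4524, 0.0908, 0.0145]
eef_rot: [-3.142, -0.0, 2.345]
force: [-0.6, 0.9, -0.6]
grip_width: 0.0334
grip_force: 0.0
```

Scaled: -126 mm / 800 = -0.1575, -105 mm / 800 = -0.1313.

arm_command --plan '[[[0, 0, 0, 0, 0, 0, 1], [0, 0, 0, 0, 0, 0, 1], [0, 0, 0, 0, 0, 0, 1], [0, 0, 0, 0, 0, 0, 1], [0, 0, -0.025, 0, 0, 0, 1], [0, 0, -0.0563, 0, 0, 0, 1], [0, 0, -0.0938, 0, 0, 0, 1], [0, 0, -0.1313, 0, 0, 0, 1], [0, 0, -0.1575, 0, 0, 0, 1], [0, 0, -0.1575, 0, 0, 0, 1], [0, 0, -0.1575, 0, 0, 0, 1]]]'

```text
time_s: 20.85
ee_pos: [0.4518, 0.0908, 0.1394]
eef_rot: [-3.141, -0.001, 2.345]
force: [0.4, 0.4, -5.0]
grip_width: 0.0307
grip_force: 50.0
```

```bash
python3 go.py 660.4,-82.2,140,1.704
```

```text
t 20.85 tcp [451.8  90.8 139.4] [-3.141e+00 -1.000e-03  2.345e+00] w 30.7 gf 50.0
660.4,-82.2,140,1.704 -> [-269.5   28.3   -0.8] [-0.001 -0.     0.641]
```

Scaled: -269.5 mm / 800 = -0.3369, -258 mm / 800 = -0.3225, 0.641 rad / 3.1416 = 0.204.

arm_command --plan '[[[-0.0163, 0.0013, 0, 0, 0, 0.0095, 1], [-0.0475, 0.005, 0, 0, 0, 0.0286, 1], [-0.085, 0.0088, 0, 0, 0, 0.0509, 1], [-0.1275, 0.0138, 0, 0, 0, 0.0764, 1], [-0.17, 0.0175, 0, 0, 0, 0.1019, 1], [-0.2125, 0.0225, 0, 0, 0, 0.1273, 1], [-0.255, 0.0263, 0, 0, 0, 0.1528, 1], [-0.295, 0.0313, 0, 0, 0, 0.1783, 1], [-0.3225, 0.0338, 0, 0, 0, 0.1974, 1], [-0.3369, 0.035, 0, 0, 0, 0.204, 1], [-0.3369, 0.035, 0, 0, 0, 0.204, 1], [-0.3369, 0.035, 0, 0, 0, 0.204, 1]]]'

```text
time_s: 22.05
ee_pos: [0.6602, -0.0825, 0.1387]
eef_rot: [-3.139, -0.001, 1.704]
force: [-0.1, 0.8, -3.9]
grip_width: 0.0309
grip_force: 50.0
```

```bash
python3 go.py 660.4,-82.2,28.7,1.704
```

```text
t 22.05 tcp [660.2 -82.5 138.7] [-3.139e+00 -1.000e-03  1.704e+00] w 30.9 gf 50.0
660.4,-82.2,28.7,1.704 -> [  0.2   0.5 110. ] [-0.002 -0.001 -0.   ]
```

Scaled: 110 mm / 800 = 0.1375, 109 mm / 800 = 0.1363.

arm_command --plan '[[[0, 0.0006, 0.0375, 0, 0, 0, 1], [0, 0.0006, 0.0813, 0, 0, 0, 1], [0, 0.0006, 0.115, 0, 0, 0, 1], [0, 0.0006, 0.1313, 0, 0, 0, 1], [0, 0.0006, 0.1363, 0, 0, 0, 1], [0, 0.0006, 0.1375, 0, 0, 0, 1], [0, 0.0006, 0.1375, 0, 0, 0, 1], [0, 0.0006, 0.1375, 0, 0, 0, -1], [0, 0.0006, 0.1375, 0, 0, 0, -1], [0, 0.0006, 0.1375, 0, 0, 0, -1], [0, 0.0006, 0.1375, 0, 0, 0, -1], [0, 0.0006, 0.1375, 0, 0, 0, -1]]]'

```text
time_s: 23.25
ee_pos: [0.6613, -0.0823, 0.0306]
eef_rot: [3.141, 0.0, 1.704]
force: [0.1, -0.1, 0.3]
grip_width: 0.0674
grip_force: 0.0
```

Scaled: -300 mm / 800 = -0.375, -250 mm / 800 = -0.3125.

arm_command --plan '[[[0, 0, -0.0313, 0, 0, 0, -1], [0, 0, -0.0813, 0, 0, 0, -1], [0, 0, -0.1375, 0, 0, 0, -1], [0, 0, -0.2, 0, 0, 0, -1], [0, -0.0625, -0.225, 0, 0, 0, -1], [0, -0.125, -0.2375, 0, 0, 0, -1], [0, -0.1875, -0.2375, 0, 0, 0, -1], [0, -0.25, -0.2375, 0, 0, 0, -1], [0, -0.3125, -0.2375, 0, 0, 0, -1], [0, -0.375, -0.2375, 0, 0, 0, -1], [0, -0.375, -0.2375, 0, 0, 0, -1], [0, -0.375, -0.2375, 0, 0, 0, -1]]]'

```text
time_s: 24.45
ee_pos: [0.3638, -0.1223, 0.2212]
eef_rot: [3.14, 0.001, 1.703]
force: [1.2, -0.9, -0.1]
grip_width: 0.0937
grip_force: 0.0
```

```bash
python3 - <<'E'
from h import *
p,d=cams.camera("top");C=cloud("top",d);cv2.imwrite("pics/t2.png",p)
q0,_=cams.camera("scene");cv2.imwrite("pics/s2.png",cv2.resize(q0[180:340,150:450],None,fx=2,fy=2))
for n,c,H in(("30",(626.6,170.2),27),("42",(637.8,85.9),33),("54",(649,2),40),("66",(660.4,-82.2),46)):
    P=C.reshape(-1,3);k=(np.hypot(P[:,0]-c[0]/1e3,P[:,1]-c[1]/1e3)<.045)&(P[:,2]>(H+14-6)/1e3)&(P[:,2]<.12)
    print(n,c,rect(P[k][:,:2]),P[k][:,2].max().round(4))
for n,(u,v),r in(("bell",(153,168),20),("tub",(364,145),30)):
    q=C[v-30:v+30,u-r:u+r].reshape(-1,3);q=q[(q[:,2]>.02)&(q[:,2]<.1)];print(n,rect(q[:,:2]))
print(ctrl.get_obs()["force"],ctrl.get_obs()["ee_pos"])
E
```

```text
30 (626.6, 170.2) (array([627.4, 170.6]), array([30.1, 20.7], dtype=float32), 0.132) 0.0648
42 (637.8, 85.9) (array([637.3,  86.3]), array([41.4, 24.1], dtype=float32), 0.108) 0.0776
54 (649, 2) (array([6.49e+02, 3.00e-01]), array([53.6, 27.7], dtype=float32), 0.145) 0.0906
66 (660.4, -82.2) (array([660.6, -82.9]), array([65.6, 33. ], dtype=float32), 0.124) 0.1015
bell (array([613.2, 271.7]), array([62.9, 62.1], dtype=float32), 1.55)
tub (array([ 674.1, -183.4]), array([92.5, 71.5], dtype=float32), -1.442)
[-0.32984422  0.99035849 -0.39779014] [ 0.36486494 -0.12213145  0.22075372]
```

View pics/s2.png

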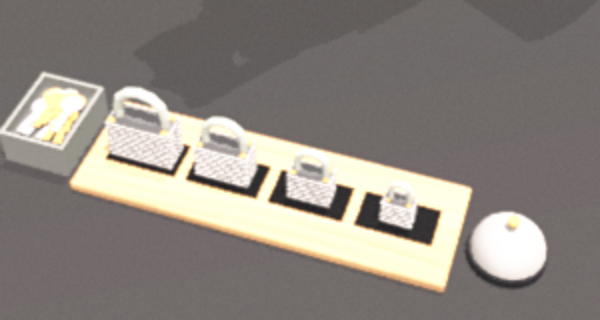

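The picture shows all four padlocks upright and centred on their pads, growing from the bell at (507,245) to the tub at (55,120). Measured errors are 2 mm or less, and the bell and tub have not moved.

```bash
python3 -c "
from station import ctrl
print(ctrl.hand_in())"
```

```text
the job is handed in; nothing more can be done
None
```

I set the four padlocks upright on their pads, smallest by the bell to largest by the tub, each measured within about 2 mm of its pad's middle and 0.03 rad of the row; the bell and tub stayed put, and I handed the job in at about 25 s (no verdict was returned).

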